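# Press a sounder home and park the press wheel

## Robot

A 7-joint arm with a two-finger parallel gripper is mounted at the origin on the work surface. World frame = base frame: x ahead of the robot, y to its left, z up, the work surface at z = 0. Lengths are in m, angles in rad, forces in N, time in s.
With the tool pointing down it reaches from about 0.425 to 0.925 m from the base axis. Payload 6.8 kg.
Tool frame: the origin (TCP) lies midway between the tips of the shut fingers; the grasp point (between the pads) lies 19 mm behind it; y points along the fingers, z is the direction in which the jaws open and shut, and the axes are right-handed (so a half turn about y gives the same grasp; the last joint's range is limited). The gripper opens to 85 mm and grips with 20 to 120 N. Pads are 22 mm wide; open, the fingers measure 114 mm over their backs; the gripper's body (76 mm by 85 mm) begins 54 mm behind the grasp point. The pads swing forward as they close: fully open they stand 13 mm farther back than shut.
Start: joints at [-1.28, 0.477, 0.022, 1.555, -0.011, 1.109, -0.083], TCP at [0.262, 0.622, 0.231] pointing down, gripper open.
Joint ranges: [-2.96, 2.96], [-0.34, 2.1], [-1.41, 1.46], [0.24, 2.44], [-1.37, 4.51], [0.17, 1.92], [-2.96, 2.96]. Speed limits (rad/s): [2.39, 2.39, 3.14, 3.14, 3.14, 3.14, 3.14].

## Interface

Orientations are given as a rotation vector (axis times angle).
In Python, from bench import r gives the robot as it stands.
- The arm moves only by the tool send_rows, never from a script. Its argument "rows" is text: rows parted by semicolons, each of 6 numbers parted by spaces: the shift along the world's x, y, z in m, then the turn, a rotation vector about the world's x, y, z in rad. A call has 1 to 20 rows; each row shifts and turns the commanded pose from where the row before left it; what a row does not reach is not made up. A row lasts 1/10 s, in which the tool goes at most 50 mm and 8.59 degrees, less where a joint would pass 70% of its speed; a pose out of reach is approached as far as the arm can. A call is refused whole if a number of a shift passes 0.05 or a number of a turn 0.15, either way. A call with a gripper value outside its range is refused whole. "grip" is the finger opening in m, from 0 to 0.0854, set as the call begins (left out, the last holds). The fingers move at their own pace and stop on an object; "grip_force" is the grip in N (left out, the last holds). Time passes only in rows, so rows that do not move let the fingers close. It gives the time, the measured TCP pose, the force and the opening at its end, in the units of the state.
- r.get_obs(): the state, without advancing time (a new reading comes with each control period).
- r.grab_frame(name): name is "scene" or "side" or "wrist"; returns a dict with "pixels" (400x640x3 uint8, red, green, blue), "intrinsics" (3x3 intrinsics, pixels), "position" and "orientation" of the camera in the world. Camera axes: x right, y up, looking along -z (the intrinsics and any distortion apply to the point x, -y, -z); pixel columns grow to the right and rows downward; lengths in m; the calibration is good to about 2 mm. A picture is of the moment at which its call begins. There is no depth.
- r.hand_in(): hands the job in, once; it reports no verdict.
The state is a dict: "clock": time; "joints": joint angles; "qvel": joint speeds; "tau": joint torques, N m; "tcp_pos": TCP position; "orientation": TCP orientation; "contact_force": force on the tool from outside, world axes, zero at the start; "moment": the same for the moment, N m; "grip_width": finger opening in m.
Only numpy, scipy, OpenCV 4.12 (cv2) and the standard library are available. Lean on these libraries where they do the work, as an engineer would, in place of code of your own. Each camera call takes 0.05 s, during which the arm holds its last target.

## Task

On the small rack press, turn the handwheel anticlockwise until the ram has pushed the black sounder capsule fully home in the cream alarm housing, and hold it there briefly with about 15 N on the capsule (more than 10; it cracks at 25). The seal drags first, so go on until you feel it come up solid. Then wind the wheel back until the yellow pointer on its far rim stands at the red mark on the white dial ring, and let go. Do not touch the capsule itself, leave the dial ring as it is set and the other things on the bench where they are.

Things in the scene. Friction and masses are not known exactly. Their poses are not given: they have to be found in the camera images.
- wheel: charcoal three-spoke handwheel on the green gear case, upright axis, rim 130 mm across on its centre line, bar 12 mm thick. Origin on the axis at rim height, 124 mm above the table; z up. Anticlockwise from above drives the ram to the capsule, 40 mm per rad; needed travel at most 1.7 rad. It stays where it is left. Torque: 0.10 N m of friction + 0.040 m x force on the capsule
- handle_mid (a point): middle of the upright charcoal handle on the wheel rim, 22 mm in diameter, 50 mm tall (130 to 180 mm above the table; this point at 158 mm), 65 mm from the wheel axis, opposite the pointer, on the robot's side; it spins freely on its pin. Along its path it takes about 1.5 N to turn the free wheel, 4.6 N against the seal ring, 10.8 N for 15 N on the capsule
- pointer_tip (a point): tip of the yellow pointer on the far rim of the wheel, 80 mm from the wheel axis, 112 mm above the table, hanging just outside the white dial ring
- park_mark (a point): red mark on the top and side of the white dial ring (154 mm across, under the wheel), this point 80 mm from the wheel axis, 104 mm above the table. The ring's setting differs from run to run and must not be turned; it lies clockwise of the pressing positions and clear of the capsule
- press: the rack press: grey bed 240 x 400 x 12 mm, green gear case under the wheel, and the steel ram (16 mm square bar, 55 mm above the table) that slides level towards +y of the press's frame (left of the robot, give or take the yaw) and carries a round rubber pad, 28 mm across, on a stiff spring of 7 N per mm. Origin under the wheel's axis, on the table
- housing: cream alarm housing, 86 mm high, fixed upright in the nest of the press bed; its face with the bore (40 mm) looks to -y of its own frame, towards the ram; y runs into the bore. Origin on the bed under the middle of that face
- bore_mouth (a point): centre of the bore's mouth in the housing's face
- capsule: black sounder capsule with orange band, 38 mm across, 46 mm long, lying part way in the bore (13 to 19 mm proud of the housing's face at the start); y runs into the bore. A seal drags with about 5 N over the last 4 to 12 mm, then it meets a packing piece out of sight: home, which can be felt but not seen, 0 to 8 mm proud. Not to be touched by the robot
- capsule_face (a point): centre of the capsule's outer face, which the pad presses
- shell_a: loose open cream alarm shell lying to the left, about 155 x 75 x 34 mm; origin under its square part
- shell_b: second loose cream alarm shell, beyond the press to the left; like shell_a
- spare_capsule: spare black sounder capsule, 38 mm across, 46 mm tall, standing on the press bed; origin under its foot; leave alone
- cell: orange battery cell, 17 mm across, 34 mm tall, standing on the press bed; origin at its foot
- driver: screwdriver lying on the right, 190 mm long along its x
- cell_tray: blue open tray 140 x 100 x 40 mm on the right
- jar: clear closed jar, 56 mm across, 75 mm tall, at the near right

How it is judged:
On the way:
1. the capsule is home (felt: the pad presses it with 10 to 25 N, more than the seal can take) for 0.2 s (y of capsule_face in the frame of housing above -0.0095 m and contact force between press and capsule between 10 and 25 N), for 0.2 s.
At the end, for the whole second after the job is handed in: The capsule is still in deep (less than 9.5 mm proud; home is 0 to 8 mm proud), the pad is off it, and the wheel stands still with its pointer within 5 mm (about 3.5 degrees) of the red park mark (y of capsule_face in the frame of housing above -0.0095 m and horizontal distance between pointer_tip and park_mark below 0.005 m and angular speed of wheel below 0.05 rad/s and contact force between press and capsule below 0.1 N); the robot touches nothing.
It fails at once if the pad presses the capsule with more than 25 N (cracked) (contact force between press and capsule above 25 N).
It fails at once if the robot touches the capsule (contact force between any of the fingers, the arm and capsule above 1 N).
It fails at once if the dial ring's mark is moved by more than 4 mm (distance of park_mark from where it was at the start of the episode above 0.004 m).
It fails at once if another thing on the bench is moved by more than 15 mm (distance of any of shell_a, shell_b, spare_capsule, cell, driver, cell_tray, jar from where it was at the start of the episode above 0.015 m).
It also fails if it takes over 59 s, if anything falls off the work surface, if the arm or the gripper's body presses on something with over 40 N, if the wrist force passes 120 N, or if a joint passes its speed limit or range.

## Working session

There is one attempt and no reset: what is moved stays moved. The work goes in short steps, Python scripts to look and compute and a tool call to move; the robot and the scene stay as the last step left them, time stands still between calls to the robot, and variables do not carry over. Pictures are saved under pics/ and viewed, and the job is handed in when it is done.

Besides the shell and the picture viewer there is one more tool, called after ">>>" by a JSON object that holds its "name" and its "arguments", one argument or row to a line. send_rows: Moves the arm, as the interface text tells. Its arguments: {"type":"object","properties":{"rows":{"type":"string"},"grip":{"type":"number"},"grip_force":{"type":"number"}},"required":["rows"]}

```bash
ls; mkdir -p pics
python3 - <<'E'
from bench import r
import cv2
o=r.get_obs();print(o)
for n in ["scene","side","wrist"]:
    f=r.grab_frame(n);cv2.imwrite(f"pics/{n}0.png",f["pixels"][:,:,::-1]);print(n,f["intrinsics"],f["position"],f["orientation"],[k for k in f])
E
```

```text
pics
{'clock': 0.0, 'joints': array([-1.28009316,  0.47779858,  0.02235681,  1.55649112, -0.0115209 ,
        1.10929946, -0.08311966]), 'qvel': array([ 0.00068778,  0.00106609,  0.00030154, -0.00036446,  0.00069396,
       -0.0007068 ,  0.00065761]), 'tau': array([ 7.36382594e-05, -5.96450007e+01,  1.60798229e+00, -2.81200057e+01,
        1.23994367e-02,  9.16169083e-03, -2.87181479e-05]), 'tcp_pos': array([0.26189458, 0.62145619, 0.23031032]), 'orientation': array([-1.54991731,  0.3131331 , -0.31274916]), 'contact_force': array([0.02674482, 0.08890105, 0.6984348 ]), 'moment': array([-0.05285418, -0.039217  , -0.01116315]), 'grip_width': 0.08537257815706097}
scene [[466.57046254   0.         326.32218644]
 [  0.         466.57046254 197.47932834]
 [  0.           0.           1.        ]] [1.08554002 0.18607841 1.16548199] [0.34589728 0.5242388  1.8838004 ] ['pixels', 'intrinsics', 'position', 'orientation']
side [[402.27646893   0.         321.44981561]
 [  0.         402.27646893 203.31944949]
 [  0.           0.           1.        ]] [ 0.42126534 -0.7459531   0.89291402] [ 0.74081038 -0.06740027 -0.13009401] ['pixels', 'intrinsics', 'position', 'orientation']
wrist [[287.37269468   0.         315.80299227]
 [  0.         287.37269468 199.65220749]
 [  0.           0.           1.        ]] [0.19988381 0.64795594 0.37406217] [-0.24023209 -0.15740561  1.16487392] ['pixels', 'intrinsics', 'position', 'orientation']
```

View pics/scene0.png

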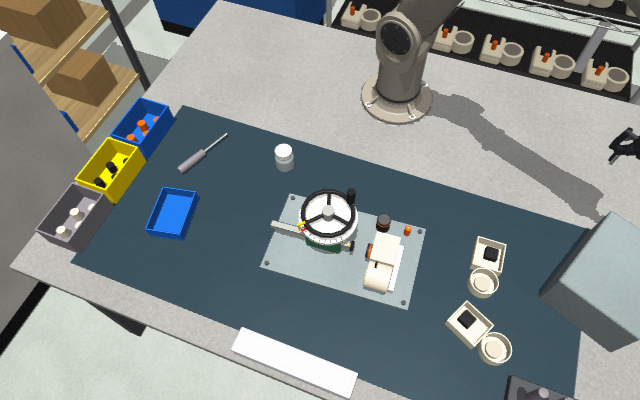

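View pics/side0.png

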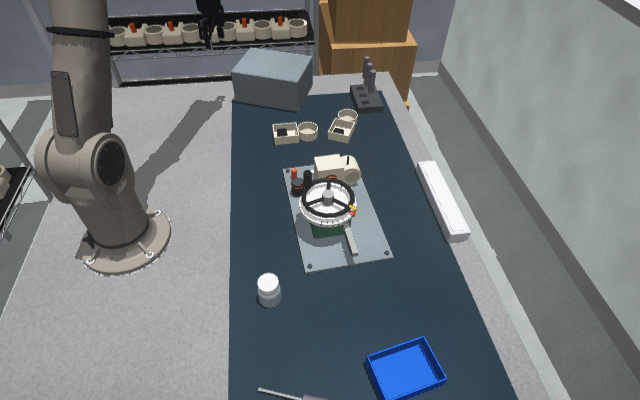

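View pics/wrist0.png

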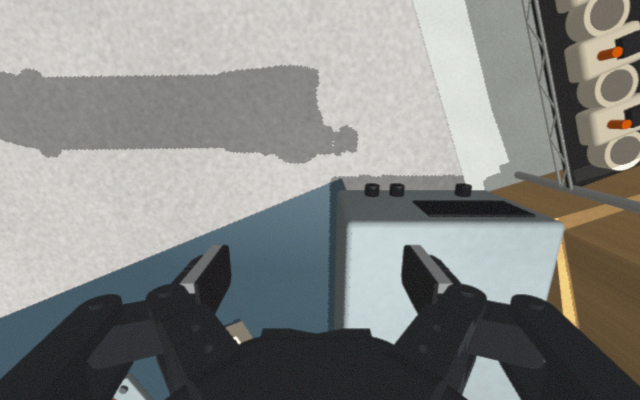

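The scene camera shows the wheel near (328,212), the handle near (351,196), and the pointer and red mark near (303,226). I'll zoom in on these.

Run:
```python
import cv2
a=cv2.imread("pics/scene0.png")[175:265,265:425];cv2.imwrite("pics/sz.png",cv2.resize(a,(800,450),interpolation=cv2.INTER_CUBIC))
a=cv2.imread("pics/side0.png")[145:265,270:400];cv2.imwrite("pics/dz.png",cv2.resize(a,(650,600),interpolation=cv2.INTER_CUBIC))
```

```text
(no output)
```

View pics/sz.png

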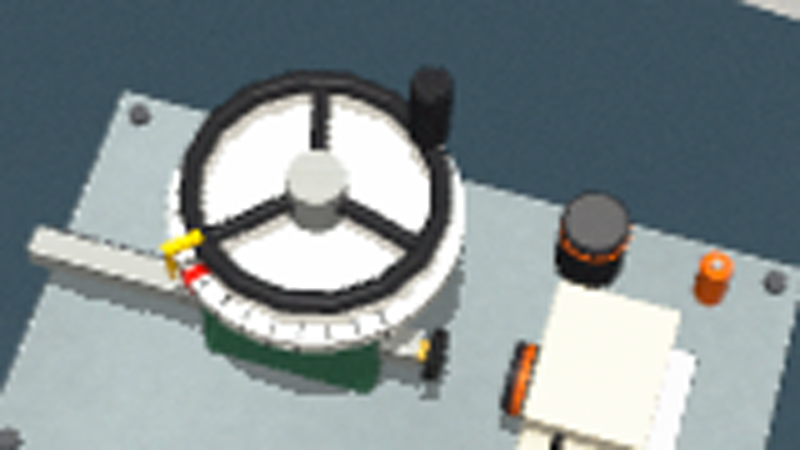

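View pics/dz.png

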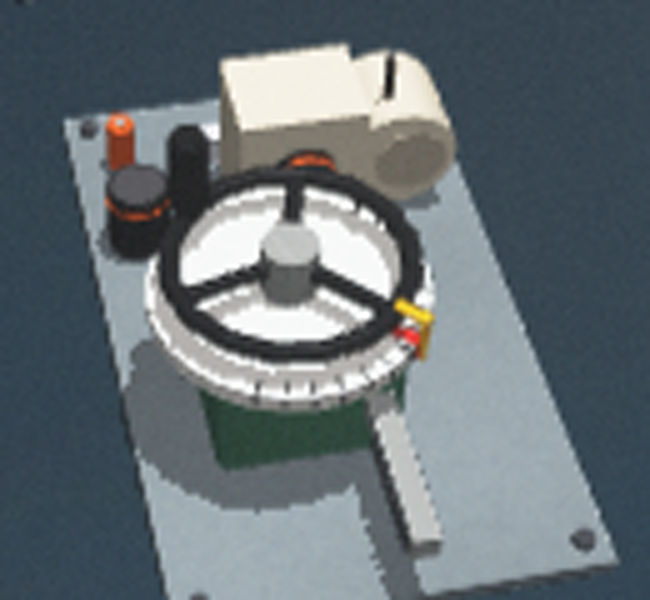

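```bash
cat > h.py <<'E'
import numpy as np, json, cv2
from scipy.spatial.transform import Rotation as R
def ray(f,u,v):
    K=f["intrinsics"];d=np.array([(u-K[0,2])/K[0,0],-(v-K[1,2])/K[1,1],-1.])
    return np.array(f["position"]),R.from_rotvec(f["orientation"]).apply(d)
def atz(f,u,v,z):
    p,d=ray(f,u,v);return p+d*(z-p[2])/d[2]
def tri(*rs):
    A=np.zeros((3,3));b=np.zeros(3)
    for p,d in rs:
        d=d/np.linalg.norm(d);M=np.eye(3)-np.outer(d,d);A+=M;b+=M@p
    x=np.linalg.solve(A,b)
    return x,[np.linalg.norm((np.eye(3)-np.outer(d,d)/(d@d))@(x-p)) for p,d in rs]
def proj(f,X):
    c=R.from_rotvec(f["orientation"]).inv().apply(np.atleast_2d(X)-f["position"]);K=f["intrinsics"]
    return np.c_[K[0,0]*c[:,0]/-c[:,2]+K[0,2],K[1,1]*-c[:,1]/-c[:,2]+K[1,2]]
E
python3 - <<'E'
from h import *
from bench import r
S=r.grab_frame("scene");D=r.grab_frame("side")
import pickle;pickle.dump((S,D),open("cams.pkl","wb"))
def zs(x,y):return (x+.5)/5-.5+265,(y+.5)/5-.5+175
def zd(x,y):return (x+.5)/5-.5+270,(y+.5)/5-.5+145
for n,a,b in [("hub",(316,172),(290,240)),("hTop",(432,78),(188,133)),("ptip",(172,270),(426,355)),("red",(197,277),(409,338)),
  ]:
    print(n,tri(ray(S,*zs(*a)),ray(D,*zd(*b))))
for n,a,z in [("capface_top",(522,347),.074),("hubz",(316,172),.14),("bed BL",(125,95),.012)]: print(n,atz(S,*zs(*a),z))
# rim segmentation by dark pixels vs projected circle fit
from scipy.optimize import minimize
hub=tri(ray(S,*zs(316,172)),ray(D,*zd(290,240)))[0]
def dark(f):
    g=f["pixels"].max(axis=2).astype(float);return cv2.GaussianBlur(g,(0,0),1.0)
gs=[dark(S),dark(D)]
t=np.linspace(0,2*np.pi,360)
def cost(c):
    s=0
    for f,g in zip((S,D),gs):
        X=np.c_[c[0]+.065*np.cos(t),c[1]+.065*np.sin(t),np.full(360,.126)]
        p=proj(f,X).astype(np.float32)
        s+=cv2.remap(g.astype(np.float32),p[:,0],p[:,1],cv2.INTER_LINEAR).mean()
    return s
print(minimize(cost,hub[:2],method="Nelder-Mead",options=dict(initial_simplex=[hub[:2],hub[:2]+[.008,0],hub[:2]+[0,.008]])))
E
```

```text
hub (array([ 0.55165951, -0.02736225,  0.140639  ]), [np.float64(0.0004315925876953886), np.float64(0.00043159258769539285)])
hTop (array([0.50359703, 0.01576724, 0.18251203]), [np.float64(0.0006293191667700634), np.float64(0.000629319166770025)])
ptip (array([ 0.61397653, -0.08343712,  0.105169  ]), [np.float64(0.0019674505195894513), np.float64(0.001967450519589369)])
red (array([ 0.60981276, -0.06975004,  0.1021884 ]), [np.float64(0.00016564803624986792), np.float64(0.00016564803625003762)])
capface_top [0.57501819 0.09477147 0.074     ]
hubz [ 0.55090313 -0.02731458  0.14      ]
bed BL [ 0.47578847 -0.17557925  0.012     ]
       message: Optimization terminated successfully.
       success: True
        status: 0
           fun: 123.39523315429688
             x: [ 5.519e-01 -2.733e-02]
           nit: 33
          nfev: 73
 final_simplex: (array([[ 5.519e-01, -2.733e-02],
                       [ 5.519e-01, -2.733e-02],
                       [ 5.519e-01, -2.733e-02]]), array([ 1.234e+02,  1.234e+02,  1.234e+02]))
```

Run:
```python
from h import *
from bench import r
o=r.get_obs();print(o["clock"],R.from_rotvec(o["orientation"]).as_matrix().round(3))
S,D=pickle.load(open("cams.pkl","rb")) if 0 else __import__("pickle").load(open("cams.pkl","rb"))
px=S["pixels"].astype(int);m=(px[...,0]>170)&(px[...,1]<70)&(px[...,2]<70);m[:,:270]=0;m[:,330:]=0
ys,xs=np.nonzero(m);print("S red",list(zip(xs,ys)))
px=D["pixels"].astype(int);m=(px[...,0]>170)&(px[...,1]<70)&(px[...,2]<70);m[:,:330]=0;m[:,400:]=0
ys,xs=np.nonzero(m);print("D red",list(zip(xs,ys)))
```

```text
0.25 [[ 0.922 -0.     0.388]
 [-0.388 -0.001  0.921]
 [ 0.    -1.    -0.001]]
S red [(np.int64(304), np.int64(228)), (np.int64(305), np.int64(228)), (np.int64(303), np.int64(229)), (np.int64(304), np.int64(229)), (np.int64(305), np.int64(229)), (np.int64(306), np.int64(229)), (np.int64(302), np.int64(230)), (np.int64(303), np.int64(230)), (np.int64(302), np.int64(231))]
D red [(np.int64(351), np.int64(211)), (np.int64(352), np.int64(212)), (np.int64(353), np.int64(212)), (np.int64(353), np.int64(213))]
```

>>> {"name": "send_rows", "arguments": {
  "rows": "0.007 -0.017 0 0 0 0;0.0134 -0.0336 0 0 0 0;0.0134 -0.0336 0 0 0 0;0.0134 -0.0336 0 0 0 0;0.0134 -0.0336 0 0 0 0;0.0134 -0.0336 0 0 0 0;0.0134 -0.0336 0 0 0 0;0.0134 -0.0336 0 0 0 0;0.0134 -0.0336 0 0 0 0;0.0134 -0.0336 0 0 0 0;0.0134 -0.0336 0 0 0 0;0.0134 -0.0336 0 0 0 0;0.0134 -0.0336 0 0 0 0;0.0134 -0.0336 0 0 0 0;0.0134 -0.0336 0 0 0 0;0.0134 -0.0336 0 0 0 0;0.0134 -0.0336 0 0 0 0;0.0134 -0.0336 0 0 0 0;0.0072 -0.017 0 0 0 0;0 0 0 0 0 0",
  "grip": 0.0854,
  "grip_force": 60
}}

```text
clock: 2.25
tcp_pos: [0.5048, 0.0137, 0.2315]
orientation: [-1.548, 0.316, -0.318]
contact_force: [-0.4, -0.1, -0.1]
grip_width: 0.0856
```

Run:
```python
from h import *
from bench import r
W=r.grab_frame("wrist");cv2.imwrite("pics/w1.png",W["pixels"][:,:,::-1])
o=r.get_obs();print(o["clock"],o["tcp_pos"],o["contact_force"],o["moment"],W["position"])
print(proj(W,[[.5036,.0158,.18],[.552,-.0273,.14],[.6115,-.0808,.112]]))
```

```text
2.3 [0.50423581 0.01572501 0.23127198] [-0.28344125  0.50802074 -0.17107022] [0.02477822 0.00763979 0.03641501] [0.44273445 0.04032466 0.37505468]
[[317.90582372 214.72790598]
 [294.76110686 264.95843795]
 [273.92426523 315.98020125]]
```

View pics/w1.png

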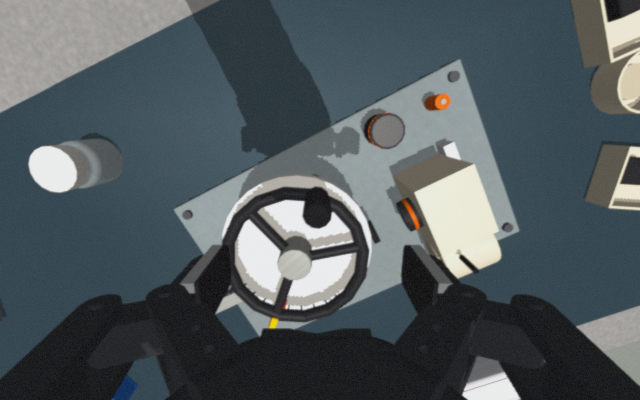

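Run:
```python
from h import *
a=cv2.imread("pics/w1.png")[170:340,200:400];cv2.imwrite("pics/w1z.png",cv2.resize(a,(700,595),interpolation=cv2.INTER_CUBIC))
```

```text
(no output)
```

View pics/w1z.png

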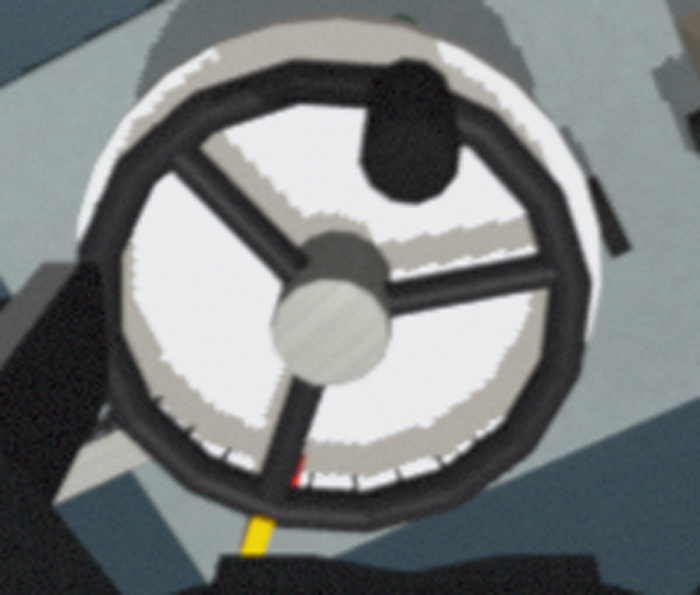

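The wrist view puts the handle top at (317,214), where I predicted (318,215), and the hub matches too. I'll go down and grasp.

>>> {"name": "send_rows", "arguments": {
  "rows": "0 0 -0.006 0 0 0;0 0 -0.013 0 0 0;0 0 -0.013 0 0 0;0 0 -0.013 0 0 0;0 0 -0.013 0 0 0;0 0 -0.013 0 0 0;0 0 -0.013 0 0 0;0 0 -0.006 0 0 0;0 0 0 0 0 0;0 0 0 0 0 0"
}}

```text
clock: 3.3
tcp_pos: [0.5044, 0.0168, 0.1415]
orientation: [-1.548, 0.313, -0.313]
contact_force: [0.2, -0.3, -0.2]
grip_width: 0.0855
```

>>> {"name": "send_rows", "arguments": {
  "rows": "0 0 0 0 0 0;0 0 0 0 0 0;0 0 0 0 0 0;0 0 0 0 0 0;0 0 0 0 0 0;0 0 0 0 0 0;0 0 0 0 0 0;0 0 0 0 0 0;0 0 0 0 0 0;0 0 0 0 0 0",
  "grip": 0.01,
  "grip_force": 60
}}

```text
clock: 4.3
tcp_pos: [0.5043, 0.0167, 0.1417]
orientation: [-1.548, 0.313, -0.313]
contact_force: [-0.5, -1.0, 5.0]
grip_width: 0.0204
```

Run:
```python
from h import *
from bench import r
for n in ("scene",):
    f=r.grab_frame(n);a=f["pixels"][155:275,255:415,::-1];cv2.imwrite("pics/s2.png",cv2.resize(a,(800,600),interpolation=cv2.INTER_CUBIC))
f=r.grab_frame("side");a=f["pixels"][145:265,270:400,::-1];cv2.imwrite("pics/d2.png",cv2.resize(a,(650,600),interpolation=cv2.INTER_CUBIC))
o=r.get_obs();print(o["clock"],o["tcp_pos"],o["contact_force"],o["moment"],o["grip_width"])
```

```text
4.4 [0.50434381 0.0167294  0.14168205] [-1.46075001 -0.27490182  5.91588646] [-0.17639543  0.32973702 -0.02855519] 0.020549031799038622
```

View pics/s2.png

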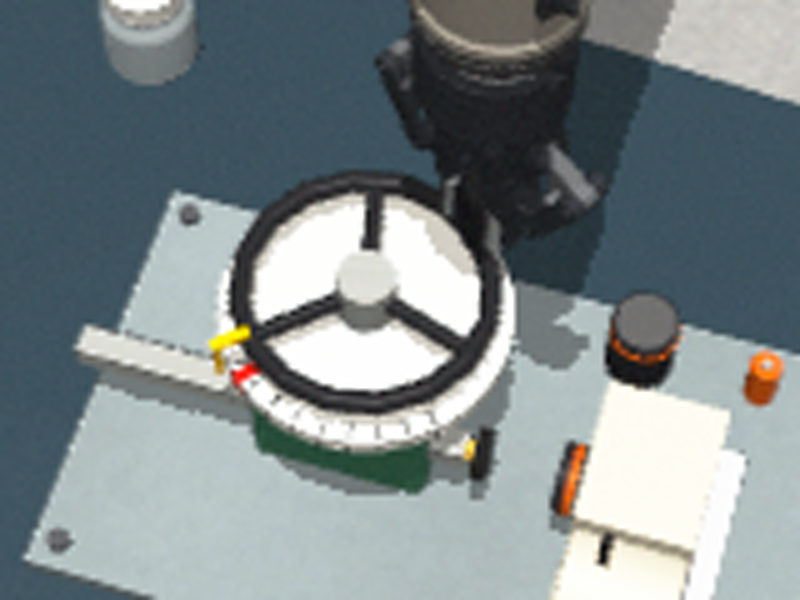

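View pics/d2.png

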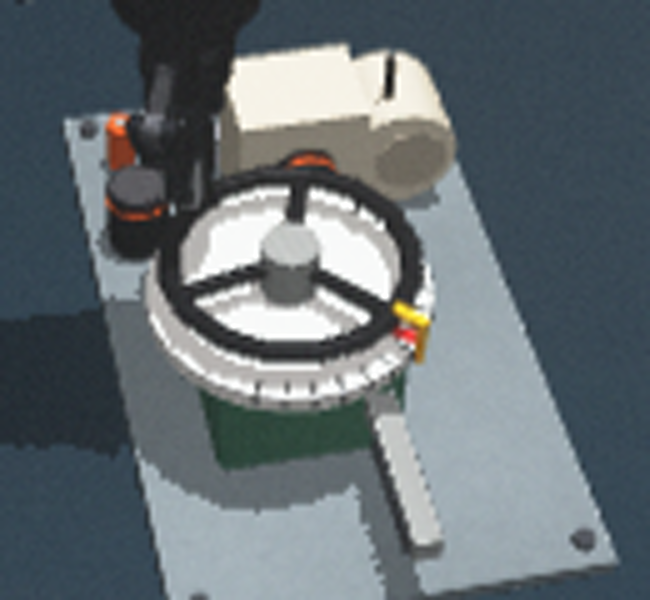

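```bash
cat >> h.py <<'E'
C=np.array([.5519,-.0273]);RH=.0648
def arc(a0,a1,n):
    a=np.radians(np.linspace(a0,a1,n+1));P=C+RH*np.c_[np.cos(a),np.sin(a)]
    d=np.diff(np.round(P,4),axis=0)
    print(";".join("%.4f %.4f 0 0 0 0"%tuple(x) for x in d))
E
python3 - <<'E'
from h import *;import pickle
S,D=pickle.load(open("cams.pkl","rb"))
z=lambda x,y:((x+.5)/5-.5+255,(y+.5)/5-.5+155)
print("pad",atz(S,*z(490,452),.055),"cap",atz(S,*z(563,478),.055))
arc(137.2,182.2,18)
E
```

```text
pad [0.58408543 0.05414568 0.055     ] cap [0.58454748 0.09442054 0.055     ]
-0.0019 -0.0021 0 0 0 0;-0.0018 -0.0022 0 0 0 0;-0.0017 -0.0023 0 0 0 0;-0.0016 -0.0023 0 0 0 0;-0.0014 -0.0024 0 0 0 0;-0.0014 -0.0025 0 0 0 0;-0.0013 -0.0025 0 0 0 0;-0.0011 -0.0026 0 0 0 0;-0.0011 -0.0026 0 0 0 0;-0.0009 -0.0027 0 0 0 0;-0.0008 -0.0027 0 0 0 0;-0.0007 -0.0027 0 0 0 0;-0.0006 -0.0028 0 0 0 0;-0.0004 -0.0028 0 0 0 0;-0.0003 -0.0028 0 0 0 0;-0.0002 -0.0028 0 0 0 0;-0.0001 -0.0029 0 0 0 0;0.0000 -0.0028 0 0 0 0
```

>>> {"name": "send_rows", "arguments": {
  "rows": "-0.0019 -0.0021 0 0 0 0;-0.0018 -0.0022 0 0 0 0;-0.0017 -0.0023 0 0 0 0;-0.0016 -0.0023 0 0 0 0;-0.0014 -0.0024 0 0 0 0;-0.0014 -0.0025 0 0 0 0;-0.0013 -0.0025 0 0 0 0;-0.0011 -0.0026 0 0 0 0;-0.0011 -0.0026 0 0 0 0;-0.0009 -0.0027 0 0 0 0;-0.0008 -0.0027 0 0 0 0;-0.0007 -0.0027 0 0 0 0;-0.0006 -0.0028 0 0 0 0;-0.0004 -0.0028 0 0 0 0;-0.0003 -0.0028 0 0 0 0;-0.0002 -0.0028 0 0 0 0;-0.0001 -0.0029 0 0 0 0;0 -0.0028 0 0 0 0;0 0 0 0 0 0;0 0 0 0 0 0"
}}

```text
clock: 6.4
tcp_pos: [0.4862, -0.0302, 0.1416]
orientation: [-1.548, 0.314, -0.313]
contact_force: [-2.8, -0.4, 8.8]
grip_width: 0.0207
```

```bash
cat > look.py <<'E'
import sys
from h import *
from bench import r
t=sys.argv[1]
f=r.grab_frame("scene");a=f["pixels"][155:275,255:415,::-1];cv2.imwrite(f"pics/s{t}.png",cv2.resize(a,(800,600),interpolation=cv2.INTER_CUBIC))
o=r.get_obs();p=o["tcp_pos"][:2]-C;th=np.arctan2(p[1],p[0]);F=o["contact_force"]
print(o["clock"],"ang",np.degrees(th)%360,"rad",np.hypot(*p),"Ft",F[0]*-np.sin(th)+F[1]*np.cos(th),"Fr",F[0]*np.cos(th)+F[1]*np.sin(th),"Fz",F[2],o["grip_width"],R.from_rotvec(o["orientation"]).as_matrix()[2].round(3))
E
cat > st.py <<'E'
from h import *
from bench import r
o=r.get_obs();p=o["tcp_pos"][:2]-C;th=np.arctan2(p[1],p[0]);F=o["contact_force"]
print(o["clock"],"ang",np.degrees(th)%360,"rad",np.hypot(*p),"Ft",F[0]*-np.sin(th)+F[1]*np.cos(th),"Fr",F[0]*np.cos(th)+F[1]*np.sin(th),"Fz",F[2],o["grip_width"])
E
python3 look.py 3
```

```text
6.45 ang 182.52304002141906 rad 0.0658124764436205 Ft -0.6591602046872548 Fr 2.844949165939075 Fz 10.632396543867944 0.02019925664373533 [-0.001 -1.    -0.   ]
```

View pics/s3.png

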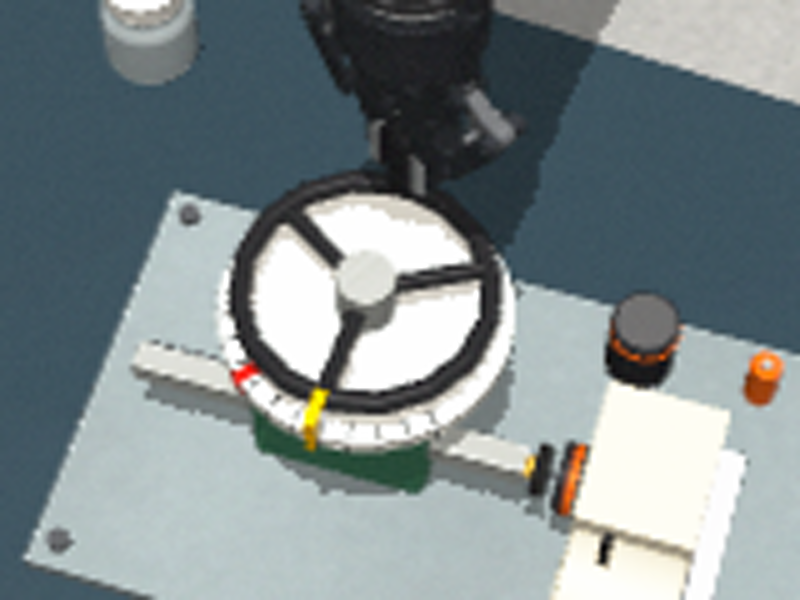

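Run:
```python
from h import *
arc(182.2,192.2,8)
```

```text
0.0001 -0.0014 0 0 0 0;0.0001 -0.0014 0 0 0 0;0.0001 -0.0014 0 0 0 0;0.0002 -0.0014 0 0 0 0;0.0002 -0.0014 0 0 0 0;0.0002 -0.0014 0 0 0 0;0.0003 -0.0014 0 0 0 0;0.0003 -0.0014 0 0 0 0
```

>>> {"name": "send_rows", "arguments": {
  "rows": "0.0001 -0.0014 0 0 0 0;0.0001 -0.0014 0 0 0 0;0.0001 -0.0014 0 0 0 0;0.0002 -0.0014 0 0 0 0;0.0002 -0.0014 0 0 0 0;0.0002 -0.0014 0 0 0 0;0.0003 -0.0014 0 0 0 0;0.0003 -0.0014 0 0 0 0;0 0 0 0 0 0"
}}

```text
clock: 7.35
tcp_pos: [0.4875, -0.0413, 0.1416]
orientation: [-1.548, 0.315, -0.312]
contact_force: [-4.2, 0.7, 10.1]
grip_width: 0.0205
```

```bash
python3 look.py 4
python3 - <<'E'
from h import *
arc(192.2,196.2,4)
arc(196.2,202.2,8)
arc(202.2,208.2,8)
arc(208.2,214.2,8)
E
```

```text
7.4 ang 192.2472979732792 rad 0.06595703437089098 Ft -0.18773354409432075 Fr 3.755403127836867 Fz 9.988781332997604 0.0202756905103231 [-0.001 -1.    -0.   ]
0.0002 -0.0011 0 0 0 0;0.0003 -0.0011 0 0 0 0;0.0003 -0.0011 0 0 0 0;0.0003 -0.0011 0 0 0 0
0.0002 -0.0008 0 0 0 0;0.0003 -0.0008 0 0 0 0;0.0002 -0.0008 0 0 0 0;0.0003 -0.0008 0 0 0 0;0.0003 -0.0008 0 0 0 0;0.0003 -0.0008 0 0 0 0;0.0003 -0.0008 0 0 0 0;0.0003 -0.0008 0 0 0 0
0.0003 -0.0008 0 0 0 0;0.0004 -0.0007 0 0 0 0;0.0003 -0.0008 0 0 0 0;0.0004 -0.0008 0 0 0 0;0.0003 -0.0008 0 0 0 0;0.0004 -0.0007 0 0 0 0;0.0004 -0.0008 0 0 0 0;0.0004 -0.0007 0 0 0 0
0.0004 -0.0008 0 0 0 0;0.0004 -0.0007 0 0 0 0;0.0004 -0.0007 0 0 0 0;0.0005 -0.0008 0 0 0 0;0.0004 -0.0007 0 0 0 0;0.0005 -0.0007 0 0 0 0;0.0004 -0.0007 0 0 0 0;0.0005 -0.0007 0 0 0 0
```

View pics/s4.png

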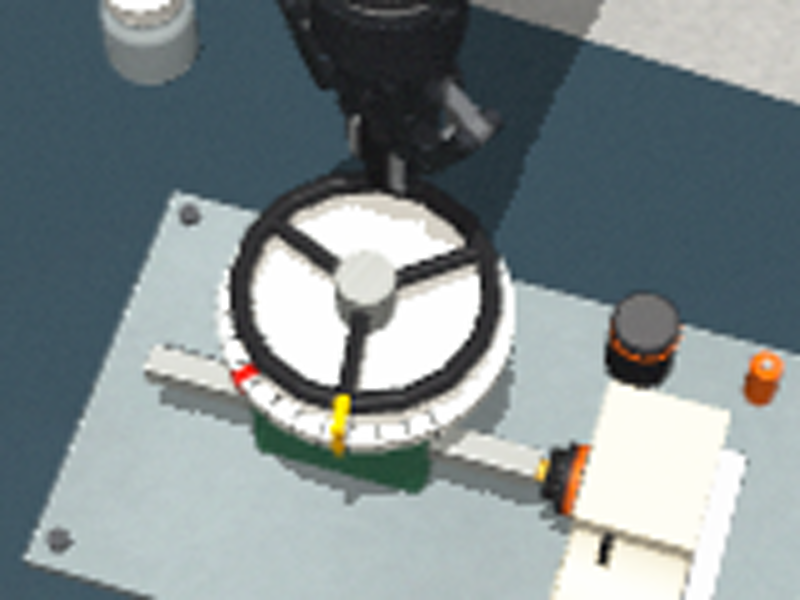

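>>> {"name": "send_rows", "arguments": {
  "rows": "0.0001 -0.0011 0 0 0 0;0.0002 -0.0011 0 0 0 0;0.0003 -0.0011 0 0 0 0;0.0003 -0.0011 0 0 0 0"
}}

```text
clock: 7.8
tcp_pos: [0.4882, -0.0445, 0.1416]
orientation: [-1.547, 0.314, -0.311]
contact_force: [-4.2, 4.3, 11.4]
grip_width: 0.0205
```

```bash
python3 st.py
```

```text
7.8 ang 195.15631220488922 rad 0.06597463663812075 Ft -5.24253197898537 Fr 2.9519971684731168 Fz 11.388329208305402 0.020515545617847682
```

>>> {"name": "send_rows", "arguments": {
  "rows": "0.0002 -0.0008 0 0 0 0;0.0003 -0.0008 0 0 0 0"
}}

```text
clock: 8.0
tcp_pos: [0.4886, -0.0461, 0.1416]
orientation: [-1.547, 0.314, -0.311]
contact_force: [-4.6, 3.6, 12.1]
grip_width: 0.0209
```

```bash
python3 st.py
```

```text
8.0 ang 196.5305266202537 rad 0.06599871195913301 Ft -4.7615249798741335 Fr 3.432677401015851 Fz 12.143322408578003 0.020860970039802338
```

Force is steady at about 5 N, so this is the seal drag. I'll continue.

>>> {"name": "send_rows", "arguments": {
  "rows": "0.0002 -0.0008 0 0 0 0;0.0003 -0.0008 0 0 0 0;0.0002 -0.0008 0 0 0 0"
}}

```text
clock: 8.3
tcp_pos: [0.4893, -0.0485, 0.1416]
orientation: [-1.547, 0.314, -0.311]
contact_force: [-4.4, 3.0, 11.3]
grip_width: 0.0203
```

```bash
python3 st.py
```

```text
8.3 ang 198.7135622629896 rad 0.06604741373542887 Ft -4.248271657792042 Fr 3.2259012242327385 Fz 11.331797574270109 0.020345669084204505
```

>>> {"name": "send_rows", "arguments": {
  "rows": "0.0002 -0.0008 0 0 0 0;0.0003 -0.0008 0 0 0 0;0.0002 -0.0008 0 0 0 0"
}}

```text
clock: 8.6
tcp_pos: [0.4901, -0.0509, 0.1416]
orientation: [-1.547, 0.314, -0.311]
contact_force: [-4.1, 4.1, 10.6]
grip_width: 0.0204
```

```bash
python3 st.py
```

```text
8.6 ang 200.8942235033438 rad 0.06611051731045138 Ft -5.314970285900197 Fr 2.313370544371457 Fz 10.63871702281295 0.020442964044332868
```

>>> {"name": "send_rows", "arguments": {
  "rows": "0.0003 -0.0008 0 0 0 0;0.0003 -0.0008 0 0 0 0;0.0003 -0.0008 0 0 0 0"
}}

```text
clock: 8.9
tcp_pos: [0.4911, -0.0533, 0.1416]
orientation: [-1.547, 0.314, -0.311]
contact_force: [-4.6, 3.7, 10.4]
grip_width: 0.0205
```

```bash
python3 st.py
```

```text
8.9 ang 203.14942746956777 rad 0.06614905394100717 Ft -5.202089836833314 Fr 2.7808866008619892 Fz 10.389573235888882 0.02045390284486153
```

>>> {"name": "send_rows", "arguments": {
  "rows": "0.0003 -0.0008 0 0 0 0;0.0003 -0.0008 0 0 0 0;0.0003 -0.0008 0 0 0 0"
}}

```text
clock: 9.2
tcp_pos: [0.4921, -0.0557, 0.1416]
orientation: [-1.547, 0.314, -0.311]
contact_force: [-3.6, 4.0, 10.3]
grip_width: 0.0207
```

```bash
python3 st.py
```

```text
9.2 ang 205.37594879968987 rad 0.06618700522598639 Ft -5.135983797517419 Fr 1.5204945107137782 Fz 10.334665874928124 0.020714051882686112
```

>>> {"name": "send_rows", "arguments": {
  "rows": "0.0004 -0.0007 0 0 0 0;0.0003 -0.0008 0 0 0 0;0.0004 -0.0007 0 0 0 0"
}}

```text
clock: 9.5
tcp_pos: [0.4932, -0.0578, 0.1416]
orientation: [-1.547, 0.314, -0.311]
contact_force: [-4.3, 4.2, 11.6]
grip_width: 0.0208
```

```bash
python3 look.py 5
```

```text
9.55 ang 207.64316213044683 rad 0.06621878453866677 Ft -4.263363369678 Fr 1.758564518541722 Fz 9.959406360452261 0.020277921756216115 [-0.002 -1.     0.001]
```

View pics/s5.png

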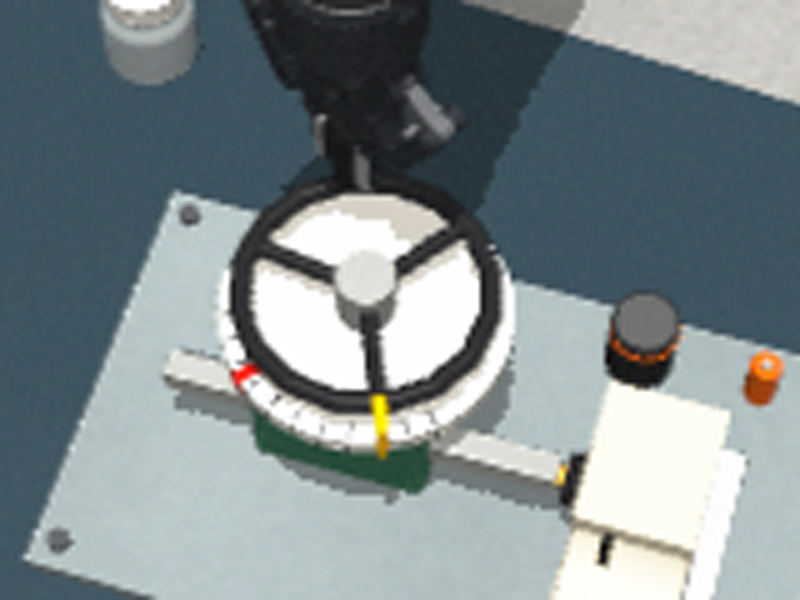

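>>> {"name": "send_rows", "arguments": {
  "rows": "0.0004 -0.0007 0 0 0 0;0.0004 -0.0007 0 0 0 0"
}}

```text
clock: 9.75
tcp_pos: [0.4939, -0.0593, 0.1416]
orientation: [-1.547, 0.314, -0.311]
contact_force: [-4.8, 3.6, 10.7]
grip_width: 0.0203
```

```bash
python3 st.py
```

```text
9.75 ang 208.8859612386353 rad 0.06621050404592306 Ft -5.507692399521393 Fr 2.4920973974975027 Fz 10.739010862155775 0.020344416905181364
```

>>> {"name": "send_rows", "arguments": {
  "rows": "0.0004 -0.0007 0 0 0 0;0.0004 -0.0007 0 0 0 0"
}}

```text
clock: 9.95
tcp_pos: [0.4947, -0.0607, 0.1416]
orientation: [-1.547, 0.314, -0.311]
contact_force: [-4.5, 3.6, 9.7]
grip_width: 0.0203
```

```bash
python3 st.py
```

```text
9.95 ang 210.29882517710666 rad 0.0662205153717056 Ft -5.389755246136993 Fr 2.058619423093997 Fz 9.699613886967402 0.020316281453170992
```

>>> {"name": "send_rows", "arguments": {
  "rows": "0.0004 -0.0007 0 0 0 0;0.0004 -0.0007 0 0 0 0"
}}

```text
clock: 10.15
tcp_pos: [0.4952, -0.0615, 0.1415]
orientation: [-1.546, 0.315, -0.31]
contact_force: [-5.0, 5.2, 12.7]
grip_width: 0.0204
```

```bash
python3 st.py
```

```text
10.15 ang 211.11245395991662 rad 0.06622018865685654 Ft -7.0685261744055845 Fr 1.5674796018009838 Fz 12.742718418419296 0.020371822506648884
```

>>> {"name": "send_rows", "arguments": {
  "rows": "0.0004 -0.0007 0 0 0 0"
}}

```text
clock: 10.25
tcp_pos: [0.4955, -0.062, 0.1416]
orientation: [-1.546, 0.315, -0.309]
contact_force: [-6.0, 7.0, 13.4]
grip_width: 0.0204
```

```bash
python3 st.py
```

```text
10.25 ang 211.54762023377137 rad 0.06623807991164606 Ft -9.106763346154313 Fr 1.4198639247538458 Fz 13.356846700429482 0.020357056380131335
```

>>> {"name": "send_rows", "arguments": {
  "rows": "0.0004 -0.0007 0 0 0 0"
}}

```text
clock: 10.35
tcp_pos: [0.4957, -0.0623, 0.1416]
orientation: [-1.546, 0.315, -0.309]
contact_force: [-6.6, 7.8, 14.4]
grip_width: 0.0208
```

```bash
python3 st.py
```

```text
10.35 ang 211.9133795195454 rad 0.06624553489274428 Ft -10.057381251829415 Fr 1.4778620589250586 Fz 14.357553745267785 0.020767225489359154
```

>>> {"name": "send_rows", "arguments": {
  "rows": "0.0003 -0.0006 0 0 0 0;0 0 0 0 0 0"
}}

```text
clock: 10.55
tcp_pos: [0.4959, -0.0627, 0.1416]
orientation: [-1.546, 0.315, -0.308]
contact_force: [-6.3, 7.9, 14.0]
grip_width: 0.0207
```

```bash
python3 st.py
```

```text
10.55 ang 212.27351730641746 rad 0.06625012063514288 Ft -10.040849304041691 Fr 1.1670324064987518 Fz 13.99776897141752 0.020681017436621277
```

>>> {"name": "send_rows", "arguments": {
  "rows": "0.0003 -0.0006 0 0 0 0;0 0 0 0 0 0"
}}

```text
clock: 10.75
tcp_pos: [0.496, -0.063, 0.1415]
orientation: [-1.545, 0.315, -0.308]
contact_force: [-6.4, 8.4, 15.3]
grip_width: 0.0206
```

```bash
python3 st.py
```

```text
10.75 ang 212.5643877506701 rad 0.06627914301000476 Ft -10.52939457130005 Fr 0.9270638653298411 Fz 15.282772166689519 0.02057916571087528
```

>>> {"name": "send_rows", "arguments": {
  "rows": "0 0 0 0 0 0;0 0 0 0 0 0;0 0 0 0 0 0;0 0 0 0 0 0;0 0 0 0 0 0;0 0 0 0 0 0"
}}

```text
clock: 11.35
tcp_pos: [0.496, -0.063, 0.1415]
orientation: [-1.545, 0.315, -0.308]
contact_force: [-7.0, 8.3, 14.7]
grip_width: 0.0202
```

```bash
python3 look.py 6;  python3 - <<'E'
from bench import r
import cv2
f=r.grab_frame("side");a=f["pixels"][145:265,270:400,::-1];cv2.imwrite("pics/d6.png",cv2.resize(a,(650,600),interpolation=cv2.INTER_CUBIC))
E
```

```text
11.4 ang 212.55129788142344 rad 0.06623714742798588 Ft -11.302708143893106 Fr 0.8462414149920452 Fz 15.126242930668164 0.020471706207131145 [-0.005 -1.     0.002]
```

View pics/s6.png

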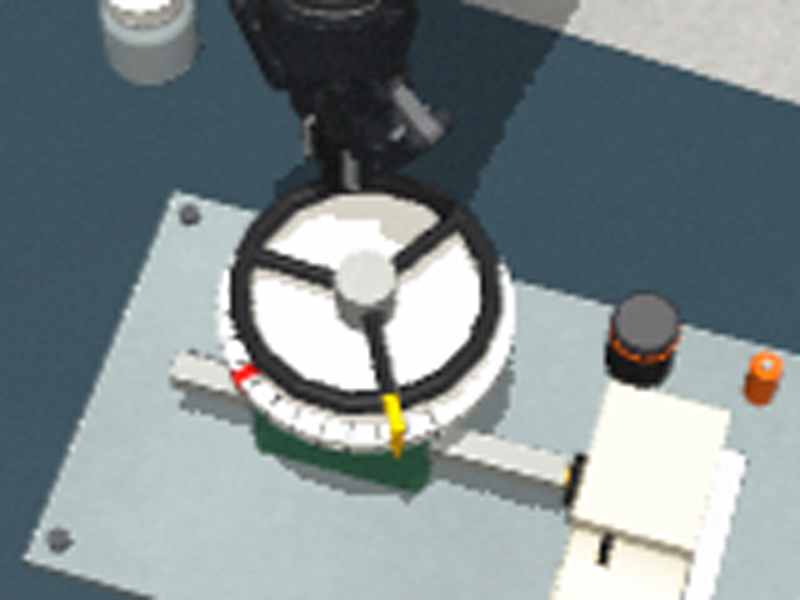

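View pics/d6.png

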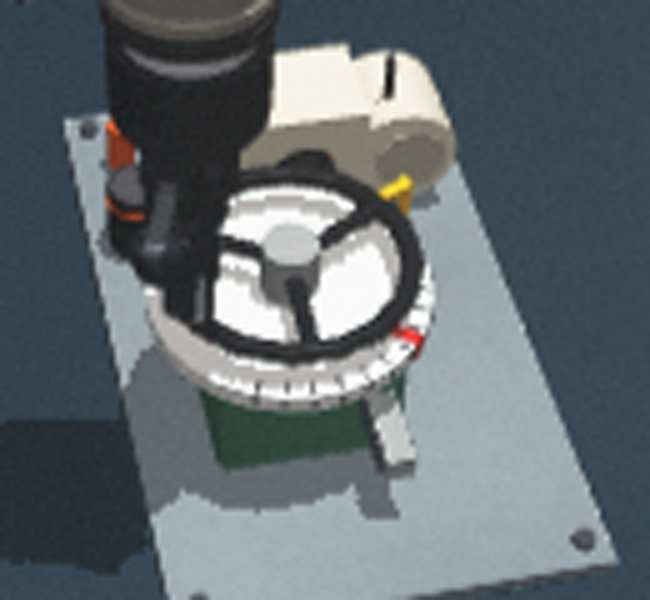

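```bash
cat > red.py <<'E'
from h import *
from bench import r
S=r.grab_frame("scene");D=r.grab_frame("side")
def cen(f,x0,x1,y0,y1,col):
    p=f["pixels"].astype(float)[y0:y1,x0:x1];Rr,G,B=p[...,0],p[...,1],p[...,2]
    w=np.clip(Rr-np.maximum(G,B)-60,0,None) if col=="r" else np.clip(np.minimum(Rr,G)-B-60,0,None)*(G>.6*Rr)
    Y,X=np.mgrid[y0:y1,x0:x1];return (w*X).sum()/w.sum(),(w*Y).sum()/w.sum(),int((w>0).sum())
def ang(x):
    d=x[:2]-C;return np.degrees(np.arctan2(d[1],d[0])),np.hypot(*d)
for col in "ry":
    bs=(293,345,215,250) if col=="r" else (293,345,215,250)
    bd=(335,362,175,225)
    a=cen(S,*bs,col);b=cen(D,*bd,col)
    x,e=tri(ray(S,*a[:2]),ray(D,*b[:2]))
    print(col,a,b,x,e[0],ang(x))
    for z in (.1,.104,.112,.125): print(z,"S",ang(atz(S,*a[:2],z)),"D",ang(atz(D,*b[:2],z)))
E
python3 red.py
```

```text
r (np.float64(303.4012261580381), np.float64(229.2568119891008), 16) (np.float64(351.6943793911007), np.float64(211.79742388758783), 13) [ 0.60997964 -0.07123103  0.10549848] 6.500597312951635e-05 (np.float64(-37.103602499141836), np.float64(0.07282293835009049))
0.1 S (np.float64(-39.13147042071191), np.float64(0.07177211894675539)) D (np.float64(-33.426706082087506), np.float64(0.07110958786993837))
0.104 S (np.float64(-37.64260074477563), np.float64(0.07257564450503681)) D (np.float64(-36.11401053379346), np.float64(0.07227745339756932))
0.112 S (np.float64(-34.766247080035846), np.float64(0.07432479534257559)) D (np.float64(-41.21017506066014), np.float64(0.07506632067355218))
0.125 S (np.float64(-30.389110223120674), np.float64(0.07754191368045833)) D (np.float64(-48.6345070073198), np.float64(0.08073940031320033))
y (np.float64(333.436913451512), np.float64(237.93117831074036), 35) (np.float64(348.8547215496368), np.float64(181.9862792574657), 24) [0.61704409 0.01314601 0.13132471] 0.00033285664815301853 (np.float64(31.834903624051037), np.float64(0.07667875780851746))
0.1 S (np.float64(34.35612539102635), np.float64(0.06211454340755891)) D (np.float64(44.60513698819692), np.float64(0.1024472166486384))
0.104 S (np.float64(33.93594258863483), np.float64(0.06398901908898687)) D (np.float64(43.378281580026496), np.float64(0.09893809149363973))
0.112 S (np.float64(33.165433272037745), np.float64(0.06774743689462316)) D (np.float64(40.64722852356172), np.float64(0.09207138657375484))
0.125 S (np.float64(32.080913805326816), np.float64(0.07387750233065327)) D (np.float64(35.25089895038551), np.float64(0.08145661546162805))
```

Run:
```python
from h import *;import h
from scipy.optimize import least_squares
P=np.array([(0.5043,.0167),(0.4862,-.0302),(0.4875,-.0413),(.4911,-.0533),(.4947,-.0607),(.496,-.063)])
s=least_squares(lambda c:np.hypot(*(P-c).T)-.065,C).x;print(s)
h.C=s;h.RH=.065
for a in (.5043,.0167),(.496,-.063):print(np.degrees(np.arctan2(a[1]-s[1],a[0]-s[0]))%360)
p=np.array([.496,-.063]);a=np.degrees(np.arctan2(*(p-s)[::-1]))%360
arc(a,a-30,15);arc(a-30,a-62,16)
```

```text
[ 0.55114132 -0.02843048]
136.06568369300174
212.08466627583815
-0.0012 0.0020 0 0 0 0;-0.0011 0.0020 0 0 0 0;-0.0010 0.0020 0 0 0 0;-0.0010 0.0020 0 0 0 0;-0.0009 0.0021 0 0 0 0;-0.0008 0.0021 0 0 0 0;-0.0007 0.0022 0 0 0 0;-0.0007 0.0022 0 0 0 0;-0.0006 0.0022 0 0 0 0;-0.0005 0.0022 0 0 0 0;-0.0005 0.0022 0 0 0 0;-0.0003 0.0022 0 0 0 0;-0.0003 0.0023 0 0 0 0;-0.0002 0.0022 0 0 0 0;-0.0001 0.0023 0 0 0 0
-0.0001 0.0023 0 0 0 0;0.0001 0.0022 0 0 0 0;0.0001 0.0023 0 0 0 0;0.0002 0.0023 0 0 0 0;0.0003 0.0022 0 0 0 0;0.0003 0.0023 0 0 0 0;0.0004 0.0022 0 0 0 0;0.0005 0.0022 0 0 0 0;0.0006 0.0022 0 0 0 0;0.0007 0.0022 0 0 0 0;0.0007 0.0021 0 0 0 0;0.0008 0.0021 0 0 0 0;0.0009 0.0021 0 0 0 0;0.0010 0.0021 0 0 0 0;0.0010 0.0020 0 0 0 0;0.0011 0.0020 0 0 0 0
```

>>> {"name": "send_rows", "arguments": {
  "rows": "-0.0012 0.0020 0 0 0 0;-0.0011 0.0020 0 0 0 0;-0.0010 0.0020 0 0 0 0;-0.0010 0.0020 0 0 0 0;-0.0009 0.0021 0 0 0 0;-0.0008 0.0021 0 0 0 0;-0.0007 0.0022 0 0 0 0;-0.0007 0.0022 0 0 0 0;-0.0006 0.0022 0 0 0 0;-0.0005 0.0022 0 0 0 0;-0.0005 0.0022 0 0 0 0;-0.0003 0.0022 0 0 0 0;-0.0003 0.0023 0 0 0 0;-0.0002 0.0022 0 0 0 0;-0.0001 0.0023 0 0 0 0"
}}

```text
clock: 13.05
tcp_pos: [0.4865, -0.0346, 0.1416]
orientation: [-1.549, 0.316, -0.312]
contact_force: [-5.8, -1.9, 12.6]
grip_width: 0.0205
```

```bash
python3 st.py
```

```text
13.05 ang 186.38017227800626 rad 0.06579475236443663 Ft 1.209936819182396 Fr 5.9254745571468 Fz 12.561749748370946 0.020472731079528343
```

>>> {"name": "send_rows", "arguments": {
  "rows": "-0.0001 0.0023 0 0 0 0;0.0001 0.0022 0 0 0 0;0.0001 0.0023 0 0 0 0;0.0002 0.0023 0 0 0 0;0.0003 0.0022 0 0 0 0;0.0003 0.0023 0 0 0 0;0.0004 0.0022 0 0 0 0;0.0005 0.0022 0 0 0 0;0.0006 0.0022 0 0 0 0;0.0007 0.0022 0 0 0 0;0.0007 0.0021 0 0 0 0;0.0008 0.0021 0 0 0 0;0.0009 0.0021 0 0 0 0;0 0 0 0 0 0"
}}

```text
clock: 14.45
tcp_pos: [0.491, -0.004, 0.1415]
orientation: [-1.548, 0.317, -0.309]
contact_force: [-9.1, 3.3, 16.1]
grip_width: 0.0206
```

```bash
python3 look.py 7; python3 red.py
```

```text
14.5 ang 159.07934851940217 rad 0.06517877930674863 Ft 0.12010387510177267 Fr 10.066833019479464 Fz 16.037434796587814 0.02057047531799326 [-0.005 -1.    -0.001]
r (np.float64(303.40370116518164), np.float64(229.22755311857438), 17) (np.float64(351.6756756756757), np.float64(211.80023501762633), 13) [ 0.60991823 -0.07125322  0.10552549] 5.908462313911065e-05 (np.float64(-37.14669190303164), np.float64(0.07278736679593))
0.1 S (np.float64(-39.18774555590045), np.float64(0.07172704789271768)) D (np.float64(-33.451507109240964), np.float64(0.07106906769615931))
0.104 S (np.float64(-37.6971037023719), np.float64(0.07252893257882938)) D (np.float64(-36.139759703766835), np.float64(0.07223861769602702))
0.112 S (np.float64(-34.81720525048415), np.float64(0.07427505466563897)) D (np.float64(-41.23722563582262), np.float64(0.07503088642640224))
0.125 S (np.float64(-30.434438029452505), np.float64(0.07748794590446606)) D (np.float64(-48.66222551070824), np.float64(0.08070935049318712))
y (np.float64(306.7609483960948), np.float64(230.87029288702928), 33) (np.float64(355.955329153605), np.float64(200.22492163009403), 23) [ 0.62258015 -0.05544614  0.13122694] 0.00017558858501394455 (np.float64(-21.71335696747421), np.float64(0.07607817747559181))
0.1 S (np.float64(-31.988285637740038), np.float64(0.06705235806093549)) D (np.float64(0.21630434332464804), np.float64(0.07879577605170025))
0.104 S (np.float64(-30.5235403812785), np.float64(0.0680977014604492)) D (np.float64(-2.452374939944804), np.float64(0.07780997072362943))
0.112 S (np.float64(-27.72920839234677), np.float64(0.07031581592366482)) D (np.float64(-7.966315343725737), np.float64(0.07636261315597388))
0.125 S (np.float64(-23.562536372352614), np.float64(0.07424807342446517)) D (np.float64(-17.21690623109132), np.float64(0.07557864188441453))
```

View pics/s7.png

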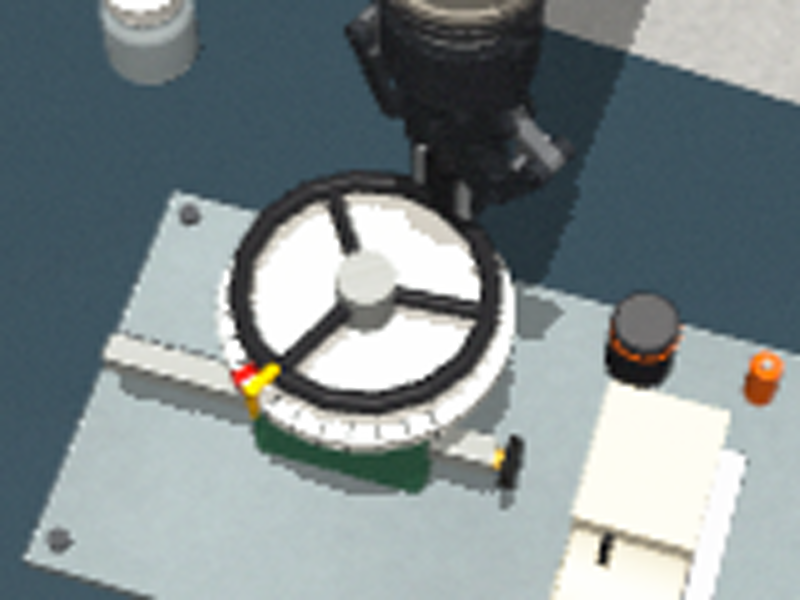

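>>> {"name": "send_rows", "arguments": {
  "rows": "0.0004 0.0021 0 0 0 0;0.0006 0.0021 0 0 0 0;0.0008 0.0021 0 0 0 0;0.001 0.002 0 0 0 0;0.0011 0.002 0 0 0 0;0.0012 0.0019 0 0 0 0;0.0012 0.0018 0 0 0 0;0 0 0 0 0 0;0 0 0 0 0 0"
}}

```text
clock: 15.5
tcp_pos: [0.4987, 0.01, 0.1416]
orientation: [-1.548, 0.314, -0.311]
contact_force: [-4.2, 1.6, 10.9]
grip_width: 0.0205
```

```bash
python3 look.py 8; python3 red.py | grep -E "^(r|y)"
python3 - <<'E'
from bench import r
import cv2
f=r.grab_frame("side");a=f["pixels"][145:265,270:400,::-1];cv2.imwrite("pics/d8.png",cv2.resize(a,(650,600),interpolation=cv2.INTER_CUBIC))
E
```

```text
15.55 ang 145.01155444703323 rad 0.06492690745824832 Ft -0.5065682092967625 Fr 4.190815789566905 Fz 11.06254927939049 0.02046078768520537 [-0.002 -1.     0.   ]
r (np.float64(303.4302862419206), np.float64(229.3056325023084), 17) (np.float64(351.5521628498728), np.float64(211.5699745547074), 10) [ 0.60992795 -0.07089263  0.10580449] 0.00037701021123447343 (np.float64(-36.915159068989254), np.float64(0.07257795821496721))
y (np.float64(302.37257049000823), np.float64(225.67122912674515), 33) (np.float64(353.96607555898225), np.float64(205.11410948342328), 22) [ 0.61365448 -0.071372    0.13135072] 0.00034993603711654537 (np.float64(-35.51411450629469), np.float64(0.07586802430009361))
```

View pics/s8.png

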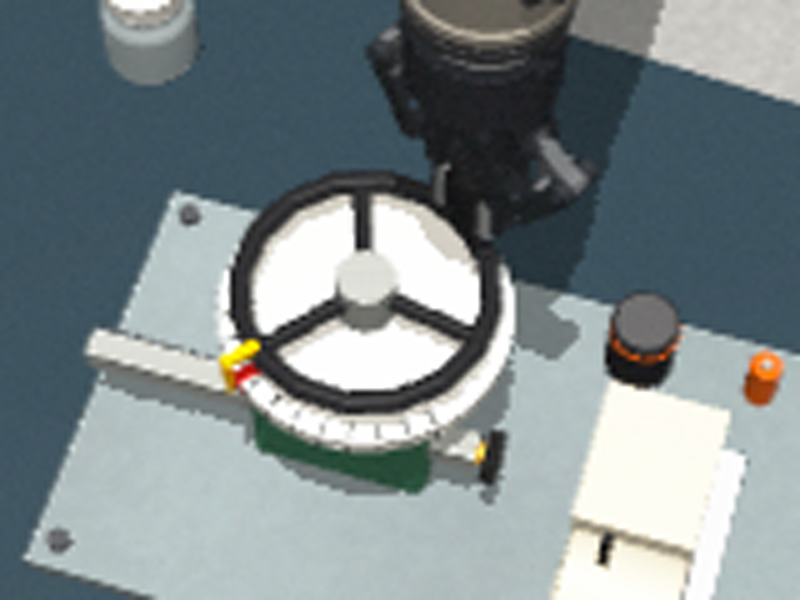

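View pics/d8.png

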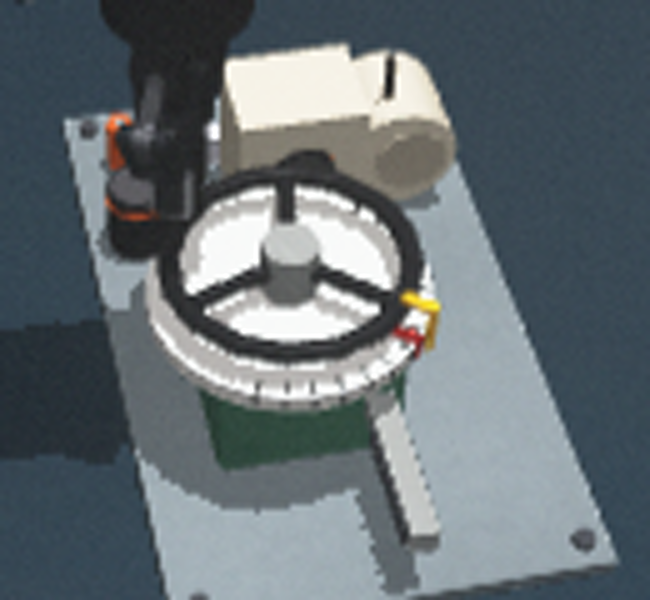

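>>> {"name": "send_rows", "arguments": {
  "rows": "0.0003 0.0009 0 0 0 0;0.0003 0.0009 0 0 0 0;0 0 0 0 0 0;0 0 0 0 0 0"
}}

```text
clock: 16.1
tcp_pos: [0.4996, 0.0112, 0.1416]
orientation: [-1.548, 0.314, -0.312]
contact_force: [-2.1, 1.6, 8.9]
grip_width: 0.0207
```

```bash
python3 st.py; python3 red.py | grep -E "^(r|y)"
```

```text
16.1 ang 143.6574089653603 rad 0.06492042315246146 Ft -0.05184548050486493 Fr 2.6144032572622535 Fz 8.868925188753854 0.020677183490704402
r (np.float64(303.5471226021685), np.float64(229.31943286071726), 18) (np.float64(351.70178571428573), np.float64(211.56607142857143), 12) [ 0.610111   -0.07072609  0.10579826] 0.00010299591865895725 (np.float64(-36.72337082104309), np.float64(0.07262469080341129))
y (np.float64(301.86776169265033), np.float64(225.12583518930958), 32) (np.float64(353.46444780635403), np.float64(205.60816944024205), 25) [ 0.61232494 -0.07301864  0.13122189] 1.8887017057992684e-05 (np.float64(-37.11183550071138), np.float64(0.07577181128314212))
```

>>> {"name": "send_rows", "arguments": {
  "rows": "0 0 0 0 0 0;0 0 0 0 0 0;0 0 0 0 0 0;0 0 0 0 0 0;0 0 0 0 0 0;0 0 0 0 0 0;0 0 0 0 0 0;0 0 0 0 0 0",
  "grip": 0.0854
}}

```text
clock: 17.0
tcp_pos: [0.5003, 0.0113, 0.1413]
orientation: [-1.548, 0.313, -0.313]
contact_force: [0.2, 0.1, 0.1]
grip_width: 0.0853
```

>>> {"name": "send_rows", "arguments": {
  "rows": "0 0 0.006 0 0 0;0 0 0.012 0 0 0;0 0 0.014 0 0 0;0 0 0.014 0 0 0;0 0 0.014 0 0 0;0 0 0.014 0 0 0;0 0 0.014 0 0 0;0 0 0.014 0 0 0;-0.01 0.03 0.01 0 0 0;-0.01 0.035 0 0 0 0;-0.01 0.035 0 0 0 0;-0.01 0.035 0 0 0 0;0 0.02 0 0 0 0;0 0 0 0 0 0"
}}

```text
clock: 18.4
tcp_pos: [0.4599, 0.1697, 0.2544]
orientation: [-1.547, 0.308, -0.309]
contact_force: [-0.5, -0.5, -0.7]
grip_width: 0.0855
```

```bash
python3 look.py 9; python3 red.py | grep -E "^(r|y)"
python3 - <<'E'
from bench import r
import cv2
f=r.grab_frame("side");a=f["pixels"][145:265,270:400,::-1];cv2.imwrite("pics/d9.png",cv2.resize(a,(650,600),interpolation=cv2.INTER_CUBIC))
f=r.grab_frame("wrist");cv2.imwrite("pics/w9.png",f["pixels"][:,:,::-1])
E
```

```text
18.45 ang 115.1976855981577 rad 0.2152326950210955 Ft -0.6833503486648195 Fr -0.2705423771863521 Fz -0.7880237581690808 0.08549282659131678 [ 0.001 -1.     0.001]
r (np.float64(303.53803042433947), np.float64(229.29383506805445), 17) (np.float64(351.7037037037037), np.float64(211.54814814814816), 12) [ 0.61010104 -0.07075187  0.1059015 ] 0.00010013576534579098 (np.float64(-36.74436948459215), np.float64(0.07263213194861601))
y (np.float64(301.85881711638046), np.float64(225.15072226764786), 35) (np.float64(353.5034272658035), np.float64(205.6039603960396), 25) [ 0.61241433 -0.07301617  0.13123189] 3.230146428127907e-05 (np.float64(-37.06959182056024), np.float64(0.07584162816299825))
```

View pics/s9.png

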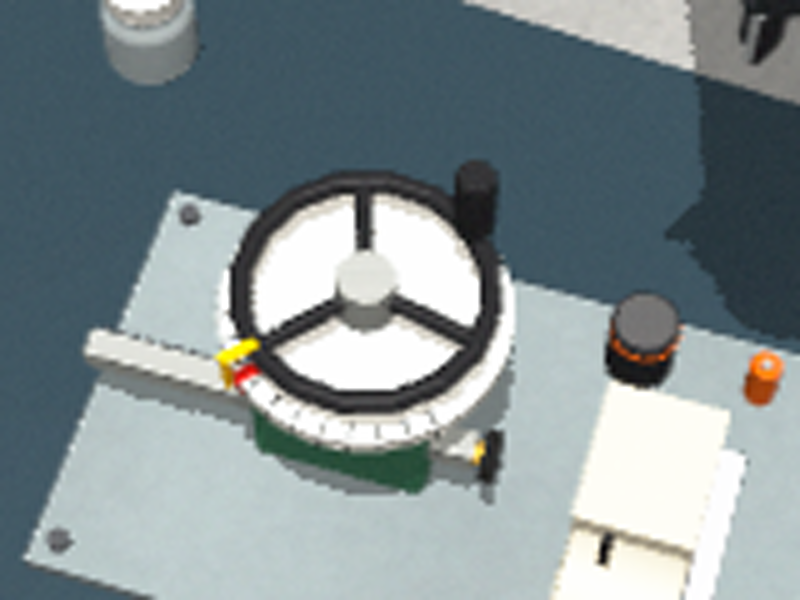

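View pics/d9.png

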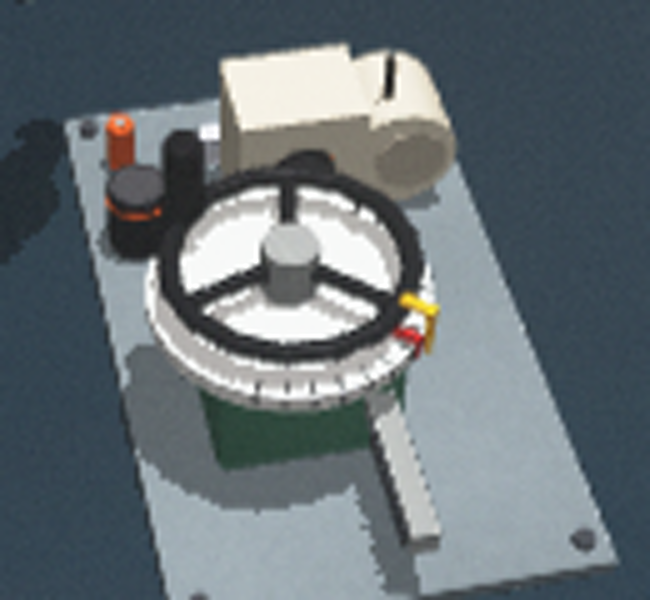

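```bash
python3 - <<'E'
from h import *;import pickle
S,D=pickle.load(open("cams.pkl","rb"))
for a in (-33,-35,-37,-39,-41):
    u=np.array([np.cos(np.radians(a)),np.sin(np.radians(a))])
    P=[[*(C+.080*u),.112],[*(C+.080*u),.104],[*(C+.077*u),.108],[*(C+.069*u),.106]]
    print(a,"S",((proj(S,P)-[255,155]+.5)*5).round(0).tolist(),"D",((proj(D,P)-[270,145]+.5)*5).round(0).tolist())
E
python3 - <<'E'
import cv2
a=cv2.imread("pics/s9.png")[320:420,200:300];b=cv2.imread("pics/d9.png")[270:370,370:470]
c=cv2.imread("pics/s6.png")[320:420,200:300];d=cv2.imread("pics/d6.png")[270:370,370:470]
cv2.imwrite("pics/cmp.png",cv2.resize(cv2.vconcat([cv2.hconcat([a,b]),cv2.hconcat([c,d])]),(600,600)))
E
```

```text
-33 S [[238.0, 383.0], [239.0, 390.0], [243.0, 383.0], [256.0, 377.0]] D [[429.0, 326.0], [428.0, 336.0], [423.0, 329.0], [408.0, 327.0]]
-35 S [[235.0, 379.0], [236.0, 386.0], [240.0, 380.0], [254.0, 373.0]] D [[427.0, 330.0], [426.0, 340.0], [421.0, 333.0], [407.0, 330.0]]
-37 S [[232.0, 375.0], [233.0, 382.0], [237.0, 376.0], [251.0, 370.0]] D [[425.0, 333.0], [423.0, 343.0], [419.0, 336.0], [405.0, 333.0]]
-39 S [[229.0, 371.0], [230.0, 378.0], [235.0, 372.0], [249.0, 366.0]] D [[422.0, 337.0], [421.0, 347.0], [416.0, 340.0], [403.0, 336.0]]
-41 S [[227.0, 366.0], [228.0, 373.0], [232.0, 367.0], [247.0, 363.0]] D [[420.0, 340.0], [418.0, 350.0], [414.0, 343.0], [400.0, 339.0]]
```

View pics/cmp.png

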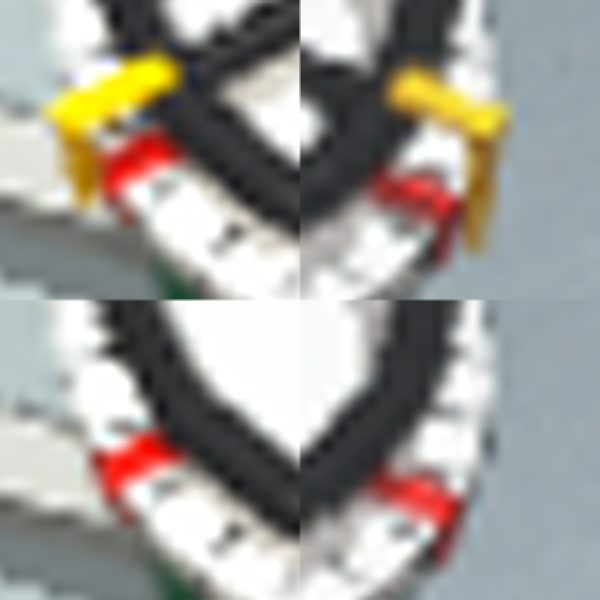

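View pics/w9.png

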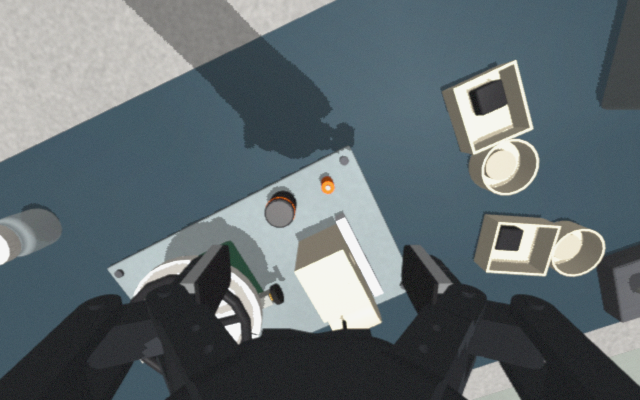

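Run:
```python
from h import *;import pickle
S,D=pickle.load(open("cams.pkl","rb"))
q=lambda s,x,y:((x+.5)/5-.5+s[0],(y+.5)/5-.5+s[1])
for n,a,b in [("tip bottom",(228,387),(428,353)),("elbow",(217,358),(436,309)),("red outer top",(233,377),(421,338))]:
    x,e=tri(ray(S,*q((255,155),*a)),ray(D,*q((270,145),*b)));d=x[:2]-C;print(n,x,e,np.degrees(np.arctan2(d[1],d[0])),np.hypot(*d))
```

```text
tip bottom [ 0.61782139 -0.07782317  0.09884304] [np.float64(0.0006909321201700432), np.float64(0.0006909321201697486)] -37.467110873245645 0.08305552408930067
elbow [ 0.61967737 -0.07988032  0.13444949] [np.float64(0.000311674810659261), np.float64(0.0003116748106593737)] -37.803590123657386 0.08578148149222745
red outer top [ 0.61473864 -0.07510719  0.10752207] [np.float64(0.00015260129744690913), np.float64(0.00015260129744715107)] -37.26362085938388 0.07895708703809093
```

The pointer measures −37.5° and the mark −37.3°, which is under 1 mm apart. I'm handing in.

Run:
```python
from bench import r
print(r.hand_in());o=r.get_obs();print(o["clock"],o["contact_force"])
```

```text
the job is handed in; nothing more can be done
None
the job is handed in; nothing more can be done
```

The capsule is pressed home, the wheel is parked with its pointer at the red mark, and the job is handed in. No verdict is reported.

- **Pressing:** I gripped the handle and turned the wheel anticlockwise. The seal dragged at a steady 5 N or so on the handle. At about 211° of handle angle it came up solid. I held 10.5–11.3 N on the handle for about 0.6 s, which works out to about 15 N on the capsule. The spring travel past the solid point gives a similar figure, about 14.5 N.
- **Parking:** I wound the wheel back, released it and moved the gripper clear at 18.4 s on the robot's clock.
- **Last checks (both outside cameras):** The pointer stood at −37.1° to −37.5° and the red mark at −36.7° to −37.3°, so they are under 1 mm apart. Releasing the handle did not move the wheel, and the pad is well clear of the capsule. The dial mark measured within about 0.5° of its first reading after pressing, and nothing else looked moved.
- **Less certain:** The capsule force comes from the wrist force and the spring travel, not from a direct reading. How far the capsule stands proud was not measured at the end. The handle angle from the arm's position reads about 0.7° higher than the camera value, so I used the cameras for parking.

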